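# Roll a sample tube into the reader's V cradle and scan it

## Robot

A 7-joint arm with a two-finger parallel gripper is mounted at the origin on the work surface. World frame = base frame: x ahead of the robot, y to its left, z up, the work surface at z = 0. Lengths are in mm, angles in rad, forces in N, time in s.
With the tool pointing down it reaches from about 375 to 925 mm from the base axis. Payload 3.1 kg.
Tool frame: the origin (TCP) lies at the very end of the fingers, on their centre line; the grasp point (between the pads) lies 19 mm behind it; z points along the fingers, y is the direction in which the jaws open and shut (so a half turn about z gives the same grasp; the last joint's range is limited). The gripper opens to 85 mm and grips with 20 to 120 N. Pads are 22 mm wide; open, the fingers measure 114 mm over their backs; the gripper's body (76 mm by 85 mm) begins 54 mm behind the grasp point. The pads swing forward as they close: fully open they stand 13 mm farther back than shut.
Start: joints at [1.022, 0.383, 0.044, 1.598, -0.018, 1.161, -0.05], TCP at [283.215, -585.058, 231.269] pointing down, gripper open.
Joint ranges: [-2.61, 2.61], [-0.41, 2.15], [-1.48, 1.57], [0, 2.5], [-1.57, 4.71], [0.05, 1.97], [-2.85, 2.85]. Speed limits (rad/s): [2.79, 2.79, 3.14, 3.14, 3.14, 3.14, 3.14].

## Interface

Orientations are given as a unit quaternion [x, y, z, w].
In Python, from bench import r, jaws, vision, recognise, silhouettes, readout gives the robot as it stands. Calls block until the motion is done:
- r.movep(position, orientation): joint-space move of the TCP to a pose.
- r.move_straight(position, rotation=None, max_speed=150): straight line of the TCP; rotation=None keeps the orientation; max_speed is the mean speed in mm/s.
- r.set_joints(angles): joint-space move.
- jaws.command_gripper(opening, newtons=None): finger opening in mm; newtons is the grip in N (None keeps the last); returns when the fingers have stopped.
- r.pause(seconds).
- r.ik(position, orientation): joint angles nearest the present ones, or None.
- vision.get_image(name): name is "side" or "top" or "wrist"; returns the picture (480x640x3 uint8, blue, green, red); there is no depth.
- vision.get_calibration(name): a dict with "fov_y" (degrees; the focal length in pixels is half the picture's height over the tangent of half this angle, whatever the lens; pixels are square), "cx", "cy" (the principal point, pixels), "R" (3x3) and "t" (3): a world point X has camera coordinates R X + t. Camera axes: x right, y down, z forward; pixel columns grow to the right and rows downward; lengths in mm; the calibration is good to about 2 mm. A picture is of the moment at which its call begins: read the wrist's pose just before it. get_calibration takes no time and is no camera call; for the wrist camera it gives the pose at the moment of the call.
A pose or a line that the arm cannot do raises r.Unreachable and nothing moves.
- r.job_done(): hands the job in, once; it reports no verdict.
Trained networks look in the newest picture that a camera, given by its name, has taken for a name from the list of things; names that differ only in an ending like _2 or _b are one class to them, and where a whole thing is asked for, a point or a joint stands for the part that bears it (a point fixed in the world has none). Each returns a list of dicts, best first, with "conf" (0 to 1); they miss things now and then, are a little off and sometimes report something else, mostly with a low value. They report only what shows in the picture. A call takes as long as a camera call. They do not tell look-alikes from the thing itself.
- recognise(thing, camera): "location" ([column, row] in pixels, amid what is visible of it).
- silhouettes(thing, camera): "pixels" (480x640 bool, what is visible of it) and "location" ([column, row] in pixels, amid what is visible of it).
Readings, each from a call of its own:
- readout.get_clock(): time.
- readout.get_joints(): joint angles.
- readout.get_dq(): joint speeds.
- readout.get_joint_torque(): joint torques, N m.
- readout.get_tool_pos(): TCP position.
- readout.get_orientation(): TCP orientation.
- readout.get_contact_force(): force on the tool from outside, world axes, zero at the start.
- readout.get_ft_torque(): the same for the moment, N m.
- readout.get_grip_width(): finger opening in mm.
Only numpy, scipy, OpenCV 4.12 (cv2) and the standard library are available. Lean on these libraries where they do the work, as an engineer would, in place of code of your own. Each camera call takes 0.05 s, during which the arm holds its last target. There are 200 camera calls.

## Task

Push the sample tube lying on the bench by its side so that it rolls along the bench, up the ramp and into the V groove of the code reader's cradle, coming to rest there square in the groove with neither end sticking out past the ends of the cradle. Then press the green scan button on the reader fully down. Do not pick the tube up, push gently, and leave the jar, the vial and the tip box where they stand.

Things in the scene. Friction and masses are not known exactly. Their poses are not given: they have to be found in the camera images.
- tube: Sample tube: plain round bar 30 mm in diameter, 100 mm long, lying on the bench; dark red, white barred label, purple cap of the same diameter at its +y end. Smooth, 55 to 115 g, rolls easily, coasts little. Origin at its centre, 15 mm up at the start; own y runs along it, x and z turn as it rolls. Starts 150 to 230 mm before the groove, up to 25 mm off the mid-plane and 0.25 rad out of square
- cradle: V cradle with code reader, one fixed unit. Origin on the bench below the bottom of the groove, at its mid-length; x is the way the tube rolls in, y along the groove, z up. 150 mm long in y. Blue groove, sides at 30 degrees, bottom 2 mm high. Behind it a grey wall (x 18 to 32 mm, 46 mm high) and the black reader (to x = 120 mm, 120 mm wide, 42 mm high)
- groove_mid (a point): Where the tube's centre lies when seated and centred: over the groove's bottom, 19 mm above the bench; axes as the cradle's
- ramp_lip (a point): Middle of the top edge of the dark steel ramp, 9 mm above the bench, 12 mm before the groove's bottom; the ramp rises evenly from bench level 73 mm further out. A tube let go on the ramp rolls back down; past this lip it drops into the groove and stays
- scan_button_top (a point): Centre of the top of the green round scan button, 32 mm in diameter, on the top of the reader housing, 82 mm beyond the groove. It is pressed straight down
- scan_button (a joint): Travel of the scan button: 0 up, 0.006 m fully down; a spring returns it; fully down takes about 4 N
- jar: Bystander, loose: white jar with a yellow lid, 42 mm in diameter, 55 mm high, upright; origin at the centre of its underside
- vial: Bystander, loose: dark red vial with a purple cap, 33 mm in diameter, 58 mm high, upright; origin at the centre of its underside
- tip_box: Bystander, loose: clear box with a blue lid, 77 x 57 mm, 46 mm high; origin at the centre of its underside
There are look-alikes about, which are no part of the job. Of the things like the tube, leave any that is yellow; of the rest the larger one is meant.

How it is judged (in metres and radians):
On the way, in this order (a step that is already met when the one before it is completed fails the run):
1. the tube has rolled a quarter turn or so, lying down (angle between tube's own z axis and vertical above 1.4 rad and height (world z) of tube below 0.03 m).
2. the tube lies at rest in the V groove, square and within the cradle's ends (x of tube in the frame of cradle between -0.005 and 0.005 m and y of tube in the frame of cradle between -0.026 and 0.026 m and z of tube in the frame of cradle between 0.016 and 0.023 m and angle between the y axis of tube and the y axis of cradle, either way round below 0.08 rad and linear speed of tube below 0.02 m/s and angular speed of tube below 1 rad/s), for 0.2 s.
3. the scan button is pressed down while the tube lies in the groove (all of step 2 and value of joint scan_button above 0.005 m).
At the end, for the whole second after the job is handed in: Tube at rest in the V groove: centre within 5 mm of the groove's middle line, 16-23 mm high, within 26 mm of mid-length, axis within 0.08 rad of the groove; button then pressed at least 5 mm and up again; jar, vial and tip box within 15 mm of where they stood (all of step 2 and value of joint scan_button below 0.002 m and distance of each of jar, vial, tip_box from where it was at the start of the episode below 0.015 m); the robot touches nothing.
It fails at once if the tube is lifted or stood up (centre more than 40 mm above the bench) (height (world z) of tube above 0.04 m).
It fails at once if the tube is pushed with more than 25 N (contact force between the fingers and tube above 25 N).
It fails at once if the scan button is pressed before the tube is in the groove (value of joint scan_button above 0.003 m and (x of tube in the frame of cradle below -0.012 m or height (world z) of tube above 0.026 m)).
It fails at once if the jar or the vial is moved by more than 15 mm or tipped (distance of any of jar, vial from where it was at the start of the episode above 0.015 m or angle between any of jar, vial's own z axis and vertical above 0.3 rad).
It fails at once if the tip box is moved by more than 15 mm (distance of tip_box from where it was at the start of the episode above 0.015 m).
It also fails if it takes over 67 s, if anything falls off the work surface, if the arm or the gripper's body presses on something with over 40 N, if the wrist force passes 120 N, or if a joint passes its speed limit or range.

## Working session

There is one attempt and no reset: what is moved stays moved. The work goes in short steps, each a Python script; the robot and the scene stay as the last script left them, time stands still between calls to the robot, and variables do not carry over. Pictures are saved under pics/ and viewed, about 8 in all and at most 12, crops included, and the job is handed in when it is done.

```bash
ls; mkdir -p pics; cat > h.py <<'E'
import numpy as np, cv2
from bench import r, jaws, vision, recognise, silhouettes, readout
def cal(n):
    c=vision.get_calibration(n); f=240/np.tan(np.radians(c["fov_y"])/2)
    return f,c["cx"],c["cy"],np.array(c["R"]),np.array(c["t"])
def proj(n,X,c=None):
    f,cx,cy,R,t=c or cal(n); p=R@np.array(X,float)+t
    return np.array([cx+f*p[0]/p[2],cy+f*p[1]/p[2]])
def back(n,uv,z,c=None):
    f,cx,cy,R,t=c or cal(n); d=R.T@np.array([(uv[0]-cx)/f,(uv[1]-cy)/f,1]); o=-R.T@t
    return o+d*(z-o[2])/d[2]
E
python3 - <<'E'
from h import *
ims={}
for n in ["top","side"]:
    im=vision.get_image(n); cv2.imwrite(f"pics/{n}0.png",im)
    f,cx,cy,R,t=cal(n); print(n,f,cx,cy,(-R.T@t).round(),R[2].round(2))
    for th in ["tube","cradle","scan_button_top","ramp_lip","groove_mid","jar","vial","tip_box"]:
        for d in recognise(th,n)[:4]: print(n,th,round(d["conf"],2),np.round(d["location"],1),back(n,d["location"],15).round())
print(readout.get_clock(),readout.get_orientation(),readout.get_contact_force())
E
```

```text
pics
top 542.0266827587419 315.4949864952263 234.80305437170574 [ 499.   35. 1052.] [ 0.11 -0.   -0.99]
top tube 0.91 [259.3 272.3] [543. 139.  15.]
top tube 0.88 [275.1 335.2] [425. 106.  15.]
top tube 0.83 [316.8 268.6] [552.  29.  15.]
top tube 0.55 [456.5 257.2] [ 578. -238.   15.]
top cradle 0.56 [411.2 260.6] [ 570. -151.   15.]
top scan_button_top 0.49 [456.9 259.5] [ 574. -239.   15.]
top ramp_lip 0.75 [411.4 260.4] [ 570. -152.   15.]
top groove_mid 0.61 [414.7 260.8] [ 570. -158.   15.]
top jar 0.68 [385.7 178.1] [ 730. -102.   15.]
top vial 0.84 [382.8 345.1] [410. -97.  15.]
top tip_box 0.64 [176.5 246.8] [589. 299.  15.]
side 519.9473313325445 324.1793035176221 241.94996928134853 [ 592. -724.  701.] [ 0.01  0.77 -0.64]
side tube 0.91 [240.1 239.2] [424. 107.  15.]
side tube 0.69 [296.3 260.6] [543.  44.  15.]
side tube 0.69 [296.4 234.1] [539. 128.  15.]
side cradle 0.81 [306.7 351.4] [ 571. -180.   15.]
side scan_button_top 0.86 [308.4 354.8] [ 574. -186.   15.]
side ramp_lip 0.65 [308.5 349.9] [ 574. -176.   15.]
side ramp_lip 0.24 [307.7 357.4] [ 573. -192.   15.]
side groove_mid 0.58 [308.3 349.4] [ 574. -175.   15.]
side jar 0.81 [399.7 312. ] [734. -88.  15.]
side jar 0.62 [307.4 354.8] [ 573. -187.   15.]
side jar 0.5 [300.9 266.8] [553.  26.  15.]
side vial 0.95 [217.9 305.4] [409. -80.  15.]
side tip_box 0.68 [321.4 190.3] [590. 294.  15.]
side tip_box 0.68 [399.9 312.1] [735. -88.  15.]
side tip_box 0.21 [305.9 355.9] [ 570. -189.   15.]
0.9 [ 9.74703396e-01  2.23502327e-01  1.05857562e-05 -6.08239906e-07] [ 0.73552012  0.39627971 -0.06592672]
```

View pics/top0.png

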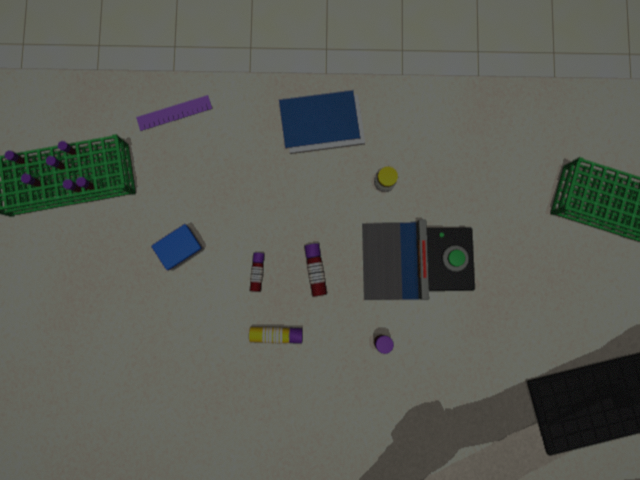

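View pics/side0.png

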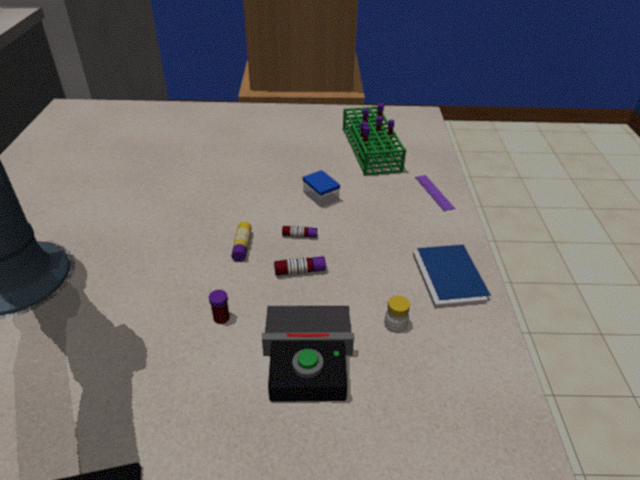

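The top view shows the target, the larger red tube, at about (316,269), with its cap toward +x. The smaller red tube is at (257,272) and the yellow one at (276,335). The ramp spans columns 362–400, the groove is at about 410 and the button at (456,258). The roll direction is therefore roughly world −y. The side view agrees. Next I'll look closer with the wrist camera.

```bash
cat >> h.py <<'E'
def q(a): # tool down; tool y axis points to world (sin2a,-cos2a)
    return np.array([np.cos(a),np.sin(a),0,0])
def look(thing,n,near,z,tol=40):
    out=[d for d in silhouettes(thing,n) if np.linalg.norm(back(n,d["location"],z)[:2]-near)<tol]
    return out[0] if out else None
def tube_pose(n,near,z=15.,name="tube"):
    d=look(name,n,near,z)
    if d is None: return None
    ys,xs=np.nonzero(d["pixels"]); c=cal(n)
    P=np.array([back(n,(u,v),z,c)[:2] for u,v in zip(xs,ys)]).astype(np.float32)
    (cx,cy),(w,h),_=rect=cv2.minAreaRect(P); b=cv2.boxPoints(rect)
    e=max([b[1]-b[0],b[2]-b[1]],key=np.linalg.norm); e=e*np.sign(e[0])
    return np.array([cx,cy]),np.arctan2(e[1],e[0]),(w,h)
E
python3 - <<'E'
from h import *
print("top",tube_pose("top",[552,29]))
for a in (np.pi/4,-np.pi/4):
    for p in [(555,70,300),(555,75,12),(560,-130,14),(574,-239,45),(560,-70,330)]:
        s=r.ik(p,q(a)); print(a,p,None if s is None else np.round(s,2))
E
```

```text
top (array([550.89202881,  32.34272766]), np.float32(0.19387153), (100.10957336425781, 31.116214752197266))
0.7853981633974483 (555, 70, 300) [ 0.35  0.21 -0.63  1.71  0.13  1.26 -0.3 ]
0.7853981633974483 (555, 75, 12) [ 0.22  0.57 -0.52  1.93  0.41  0.74 -0.53]
0.7853981633974483 (560, -130, 14) [ 0.51  0.57 -0.43  1.9   0.34  0.75 -0.11]
0.7853981633974483 (574, -239, 45) [ 0.58  0.57 -0.32  1.78  0.23  0.83  0.15]
0.7853981633974483 (560, -70, 330) [ 0.48  0.18 -0.48  1.66  0.09  1.31 -0.02]
-0.7853981633974483 (555, 70, 300) [ 0.8   0.4  -1.23  1.7   0.39  1.33  2.63]
-0.7853981633974483 (555, 75, 12) [ 0.73  1.   -1.25  1.91  1.08  1.13  2.17]
-0.7853981633974483 (560, -130, 14) [-0.77  1.19  1.36  1.95 -1.28  1.25 -2.05]
-0.7853981633974483 (574, -239, 45) [ 0.18  0.55  0.18  1.8  -0.13  0.8  -2.71]
-0.7853981633974483 (560, -70, 330) [-1.04  0.41  1.4   1.73 -0.41  1.36 -2.7 ]
```

```bash
python3 - <<'E'
from h import *
r.movep((560,-80,370),q(np.pi/4)); r.pause(.3)
c=cal("wrist"); im=vision.get_image("wrist"); cv2.imwrite("pics/w0.png",im)
f,cx,cy,R,t=c; print(f,cx,cy,(-R.T@t).round(1),R.round(2).tolist())
print(tube_pose("wrist",[551,32]))
for th in ["scan_button_top"]:
  for d in recognise(th,"wrist")[:3]: print(th,d["conf"],d["location"],back("wrist",d["location"],48).round(1))
print(readout.get_clock())
E
```

```text
336.40634214353963 322.4705634860114 238.76678136404308 [ 5.604e+02 -3.000e-01  5.123e+02] [[1.0, -0.0, -0.0], [-0.0, -0.95, 0.31], [-0.0, -0.31, -0.95]]
(array([550.15948486,  33.45651627]), np.float32(0.19000857), (102.08402252197266, 30.478527069091797))
scan_button_top 0.76 [334.2, 287.3] [ 578.3 -229.1   48. ]
3.525
```

View pics/w0.png

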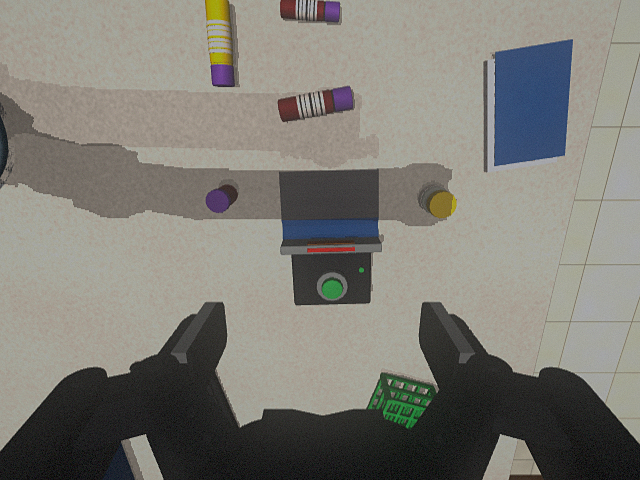

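The wrist view shows the tube at (316,103). The ramp foot runs from (279,170) to (378,169), the blue groove sits around row 230, and the button is at (332,288). The path between the vial (217,200) and the jar (441,204) is clear.

```bash
python3 - <<'E'
from h import *
im=cv2.imread("pics/w0.png")
g=cv2.cvtColor(im,cv2.COLOR_BGR2GRAY)
for nm,p,z in [("footL",(279,170.5),0),("footR",(378.5,169.5),0),("lipL",(281.5,219.5),9),("lipR",(379,218.5),9)]:
    p2=cv2.cornerSubPix(g,np.array([[p]],np.float32),(3,3),(-1,-1),(3,30,.01)).ravel()
    print(nm,p2,back("wrist",p2,z).round(1),back("wrist",p,z).round(1))
hsv=cv2.cvtColor(im,cv2.COLOR_BGR2HSV)
m=cv2.inRange(hsv,(35,120,80),(85,255,255)); m[:,:280]=0;m[:270]=0;m[310:]=0;m[:,370:]=0
ys,xs=np.nonzero(m); print("btn",xs.mean(),ys.mean(),len(xs),[back("wrist",(xs.mean(),ys.mean()),z).round(1) for z in (44,50)])
im=cv2.imread("pics/top0.png");hsv=cv2.cvtColor(im,cv2.COLOR_BGR2HSV)
m=cv2.inRange(hsv,(35,120,80),(85,255,255)); m[:,:446]=0;m[:,475:]=0;m[:240]=0;m[280:]=0
ys,xs=np.nonzero(m); print("btn top",xs.mean(),ys.mean(),len(xs),[back("top",(xs.mean(),ys.mean()),z).round(1) for z in (44,50)])
for p,z in [((362.5,223),0),((363,299),0)]: print(back("top",p,z).round(1))
im=cv2.imread("pics/side0.png");hsv=cv2.cvtColor(im,cv2.COLOR_BGR2HSV)
m=cv2.inRange(hsv,(35,120,60),(85,255,255)); m[:,:290]=0;m[:,328:]=0;m[:340]=0;m[385:]=0
ys,xs=np.nonzero(m); print("btn side",xs.mean(),ys.mean(),len(xs),[back("side",(xs.mean(),ys.mean()),z).round(1) for z in (44,50)])
E
```

```text
footL [278.54788 170.13577] [494.4 -58.5   0. ] [495.1 -59.1   0. ]
footR [377.71143 167.8822 ] [643.2 -55.2   0. ] [644.5 -57.6   0. ]
lipL [280.7433  219.16495] [ 495.9 -132.2    9. ] [ 497.1 -132.7    9. ]
lipR [377.63013 220.32227] [ 645.7 -134.     9. ] [ 647.7 -131.1    9. ]
btn 332.7934426229508 288.127868852459 305 [array([ 576.3, -232.5,   44. ]), array([ 576.1, -229.5,   50. ])]
btn top 456.7883597883598 257.7566137566138 189 [array([ 574.7, -231.3,   44. ]), array([ 574.3, -229.7,   50. ])]
[643.3 -59.1   0. ]
[495.5 -60.9   0. ]
btn side 307.34892086330933 357.6223021582734 278 [array([ 573.7, -214.7,   44. ]), array([ 573.8, -219.4,   50. ])]
```

```bash
cat >> h.py <<'E'
G=np.array([571.8,-144.]); TH=0.02
ex=np.array([np.sin(TH),-np.cos(TH)]); ey=np.array([np.cos(TH),np.sin(TH)])
def cr(p): d=np.asarray(p)[:2]-G; return np.array([d@ex,d@ey])
E
python3 - <<'E'
from h import *
t0=np.array([550.5,33.]); th=.19; n=np.array([np.sin(th),-np.cos(th)])
print("tube in cradle",cr(t0))
jaws.command_gripper(50,20)
s=t0-n*50
Q=q(np.pi/4+th/2)
r.movep((*s,120),Q); r.move_straight((*s,6))
print(readout.get_contact_force())
e=t0-n*26+n*25
r.move_straight((*e,6),max_speed=35); r.pause(.3)
print(readout.get_tool_pos(),readout.get_contact_force(),readout.get_clock())
im=vision.get_image("wrist"); cv2.imwrite("pics/w1.png",im)
p=tube_pose("wrist",t0+n*25); print(p, p and cr(p[0]))
vision.get_image("top");p=tube_pose("top",t0+n*25); print(p, p and cr(p[0]))
E
```

```text
tube in cradle [-177.39057278  -17.75597614]
[-0.20288833  0.80272257 -0.06375327]
[550.28559979  34.09510808   6.01917051] [-0.39298144  0.2508752  -0.77839724] 7.8667
(array([548.00335693,   6.09192085]), np.float32(0.19015747), (82.06230926513672, 39.34852981567383)) [-150.5378046  -20.7902456]
None None
```

View pics/w1.png

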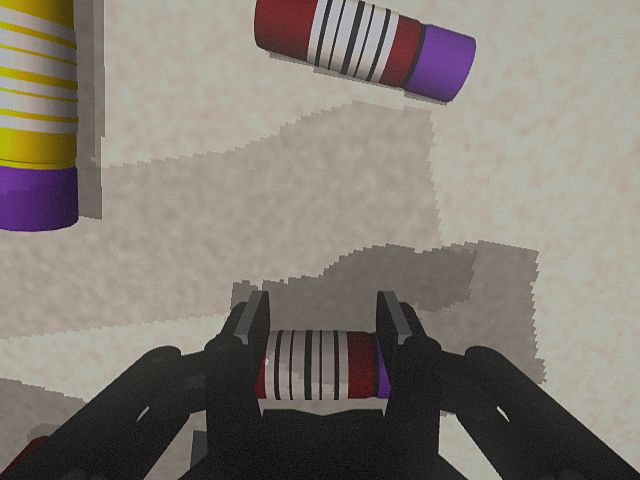

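The wrist view shows the target lying square against both fingers at rows 330–400, with its label between them. The small tube stays well behind, at the top of the picture. I'll push on, then square up.

```bash
python3 - <<'E'
from h import *
th=.19; n=np.array([np.sin(th),-np.cos(th)])
p=np.array(readout.get_tool_pos())
e=p[:2]+n*45
r.move_straight((*e,6),max_speed=40)
print(cr(e),readout.get_contact_force())
e2=e+25*np.array([np.sin(.1),-np.cos(.1)])
r.move_straight((*e2,6),q(np.pi/4+TH/2),max_speed=20); r.pause(.3)
print(cr(e2),readout.get_contact_force(),readout.get_clock())
im=vision.get_image("wrist"); cv2.imwrite("pics/w2.png",im)
vision.get_image("top")
for d in silhouettes("tube","top"): print(d["conf"],d["location"],cr(back("top",d["location"],15)))
im2=vision.get_image("side")
for d in silhouettes("tube","side"): print(d["conf"],d["location"],cr(back("side",d["location"],15)))
cv2.imwrite("pics/c2.png",np.hstack([im[200:,150:550],cv2.resize(im2[200:350,200:420],(400,280))]))
E
```

```text
[-134.01983474  -10.30441377] [-0.40029192 -0.03925595  0.05558441]
[-109.09979208   -8.30654642] [-0.82510403 -0.2551301   0.13540249] 11.0417
0.78 [278.6, 335.3] [-246.10581548 -141.74825266]
0.64 [258.2, 272.1] [-285.41713669  -22.61217116]
0.46 [177.5, 246.9] [-440.52467598   26.34490087]
0.79 [240.0, 241.9] [-245.50113915 -142.11706059]
0.56 [307.9, 299.1] [-83.57892256  -0.5495901 ]
```

View pics/c2.png

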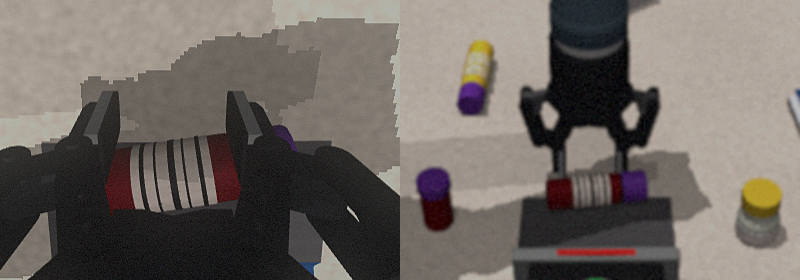

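The tube is centred (y about −1 to −8 mm) at the ramp foot, at x about −84. It is still about 0.1 rad skewed, with its cap end against the right finger. The squared fingers should straighten it as it climbs.

```bash
python3 - <<'E'
from h import *
def go(xc,yc,z,v): r.move_straight((*(G+xc*ex+yc*ey),z),q(np.pi/4+TH/2),max_speed=v)
go(-80,-5,7,25); r.pause(.3)
print(readout.get_contact_force(),readout.get_tool_pos(),readout.get_clock())
im=vision.get_image("wrist"); im2=vision.get_image("side")
for d in silhouettes("tube","side"): print(d["conf"],d["location"],cr(back("side",d["location"],20)))
cv2.imwrite("pics/c3.png",np.hstack([im[200:,150:550],cv2.resize(im2[200:350,200:420],(400,280))]))
E
```

```text
[0.37208714 0.21988926 0.07435943] [565.16857806 -63.97353677   6.99887235] 12.9167
0.85 [242.3, 241.6] [-240.49131336 -136.44840976]
0.68 [310.1, 309.8] [-52.54493793   3.72221045]
```

View pics/c3.png

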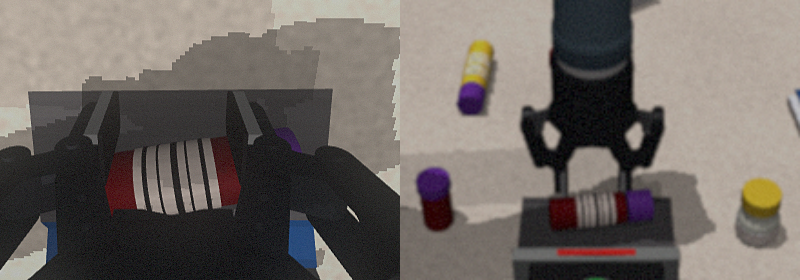

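It is still skewed by about 0.14 rad: it rolls too freely for a single-finger push to turn it. The drift is toward mid-length, and the V sides and wall should square it. I'll push it over the lip slowly.

```bash
python3 - <<'E'
from h import *
def go(xc,yc,z,v): r.move_straight((*(G+xc*ex+yc*ey),z),q(np.pi/4+TH/2),max_speed=v)
go(-45,3,11,25); print(readout.get_contact_force())
go(-30,4,13.5,20); r.pause(.3)
print(readout.get_contact_force(),readout.get_tool_pos(),readout.get_clock())
im=vision.get_image("wrist"); im2=vision.get_image("side")
for d in silhouettes("tube","side"): print(d["conf"],d["location"],cr(back("side",d["location"],20)))
cv2.imwrite("pics/c4.png",np.hstack([im[200:,150:550],cv2.resize(im2[230:380,200:420],(400,280))]))
E
```

```text
[-0.73405782 -0.34588368  0.280798  ]
[-0.46494834  0.25675116 -0.08718433] [ 575.20835716 -113.75933273   13.4846028 ] 15.8667
0.94 [312.3, 326.8] [-13.13869358   7.83249841]
0.54 [283.7, 230.6] [-277.62871723  -53.71657572]
```

View pics/c4.png

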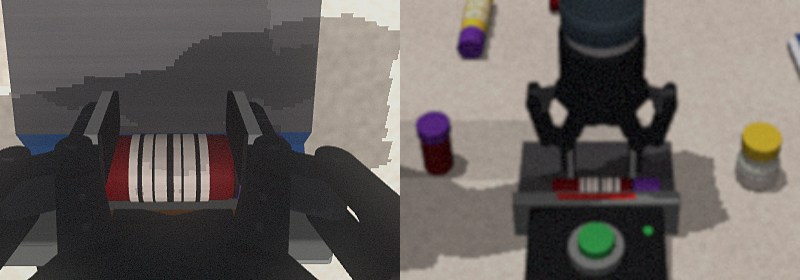

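The tube has dropped into the groove and lies square. I'll back off and check from above.

```bash
python3 - <<'E'
from h import *
def go(xc,yc,z,v): r.move_straight((*(G+xc*ex+yc*ey),z),q(np.pi/4+TH/2),max_speed=v)
go(-60,4,16,80); go(-60,4,150,200)
jaws.command_gripper(0,20)
go(60,0,220,200); r.pause(.2)
c=cal("wrist"); im=vision.get_image("wrist"); cv2.imwrite("pics/w5.png",im)
for d in silhouettes("tube","wrist")[:2]:
    print(d["conf"],d["location"],cr(back("wrist",d["location"],19)))
    cs=max(cv2.findContours(d["pixels"].astype(np.uint8),0,1)[0],key=cv2.contourArea)
    print(cv2.minAreaRect(cs),[cr(back("wrist",p,25)).round(1).tolist() for p in cv2.boxPoints(cv2.minAreaRect(cs))])
for d in recognise("scan_button_top","wrist")[:2]: print(d, [cr(back("wrist",d["location"],z)).round(1) for z in(48,58)],[back("wrist",d["location"],z).round(1) for z in(48,58)])
print(readout.get_clock())
E
```

```text
0.76 [330.7, 151.8] [-0.39892897  8.14127658]
((332.0, 152.5), (31.0, 104.0), 90.0) [[-14.4, -40.8], [-14.7, 59.0], [14.6, 60.7], [14.8, -41.8]]
{'location': [325.3, 246.7], 'conf': 0.55} [array([89.3,  3.1]), array([85.8,  3. ])] [array([ 576.7, -233.3,   48. ]), array([ 576.5, -229.7,   58. ])]
{'location': [319.7, 167.3], 'conf': 0.2} [array([12.1, -2.4]), array([11. , -2.3])] [array([ 569.7, -156.1,   48. ]), array([ 569.7, -155.1,   58. ])]
19.0833
```

View pics/w5.png

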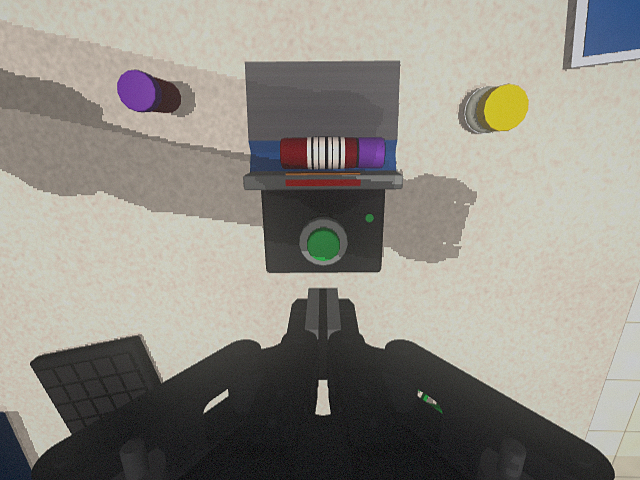

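It is seated: x about −0.4 mm, y about +8 mm, square, with both ends inside. The button is at (323,244). Pressing it now under force watch.

```bash
python3 - <<'E'
from h import *
P=np.array([575.,-227.])
r.move_straight((*P,80),max_speed=120); r.pause(.2)
f0=readout.get_contact_force()[2]; zc=None
for z in np.arange(70,40,-1.):
    r.move_straight((*P,z),max_speed=25)
    f=readout.get_contact_force()[2]-f0
    if f>.8: print(z,round(f,2),np.round(readout.get_tool_pos()[2],2))
    if f>12: break
r.pause(.3); print("hold",readout.get_contact_force(),readout.get_clock())
im=vision.get_image("wrist"); cv2.imwrite("pics/w6.png",im)
for d in silhouettes("tube","wrist")[:1]: print(d["conf"],d["location"],cr(back("wrist",d["location"],19)))
r.move_straight((*P,120),max_speed=80)
r.move_straight((*P,230),max_speed=150); r.pause(.3)
print(readout.get_contact_force())
for n in ("wrist","top"):
    im=vision.get_image(n); cv2.imwrite(f"pics/{n}_end.png",im)
    for d in silhouettes("tube",n)[:3]: print(n,d["conf"],d["location"],cr(back(n,d["location"],19)))
for th in ["jar","vial","tip_box"]:
    for d in recognise(th,"top")[:1]: print(th,d["conf"],d["location"])
print(readout.get_clock())
E
```

```text
64.0 1.08 64.22
63.0 1.91 63.18
62.0 1.97 62.13
61.0 2.85 61.13
60.0 3.0 60.16
59.0 3.1 59.15
58.0 5.22 58.21
57.0 8.07 58.13
56.0 12.71 58.01
hold [-3.76213771  0.68932098 12.95691753] 24.9667
[-0.9193215  -0.2588988   0.38021493]
wrist 0.84 [333.2, 124.3] [-1.84977503 12.22589035]
top 0.78 [253.8, 273.0] [-293.36144156  -24.46268022]
top 0.66 [409.7, 257.5] [3.9924761  3.78373055]
top 0.65 [274.9, 333.6] [-252.80820587 -138.28587953]
jar 0.75 [385.1, 176.1]
vial 0.68 [382.2, 344.9]
tip_box 0.91 [177.7, 246.0]
27.55
```

View pics/wrist_end.png

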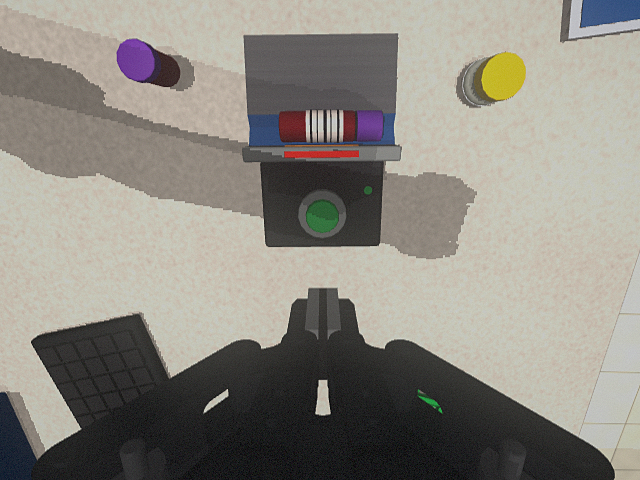

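The tube lies square in the groove (columns 279–384, groove 245–397), about 9 mm off mid-length. The button is up, and the jar and vial haven't moved.

```bash
python3 -c "
from h import *
r.job_done(); print(readout.get_clock())"
```

```text
the job is handed in; nothing more can be done
the job is handed in; nothing more can be done
```

The tube is seated in the V groove, the scan button has been pressed fully down and released, and I handed the job in at about 28 s (limit 67 s). No verdict is reported back.

- **Rolling:** I pushed the larger red tube with both fingers partly open. It went along its own normal to bring it towards mid-length, then up the ramp and over the lip. It would not square up on the ramp (about 0.14 rad out), but the groove straightened it when it dropped in. Force readings between pushing moves stayed under 1 N.
- **Tube position:** In the last wrist picture it lies square with both ends inside the cradle. Estimates of x range from −1.8 to +4 mm (limit 5 mm). Estimates of y range from +4 to +12 mm (limit 26 mm). The +4 mm x and +4 mm y come from the coarse top camera. The closer wrist view gave x of −0.4 mm before the press and −1.8 mm after.
- **Button:** Contact came at z ≈ 64 mm and a hard stop at z ≈ 58 mm with about 13 N, so it took the full 6 mm of travel. The arm was clear of everything at the end.
- **Bystanders:** The jar, vial and tip box showed within about 2 px (roughly 4 mm) of their starting places in the top view.

The network's tube check on the picture taken while the button was held down found nothing. I did not view that picture.

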